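# Draw the transit plug from a new drive unit

### The arm

A 7-joint arm with a two-finger parallel gripper is mounted at the origin on the work surface. World frame = base frame: x ahead of the robot, y to its left, z up, the work surface at z = 0. Lengths are in m, angles in rad, forces in N, time in s.
With the tool pointing down it reaches from about 0.4 to 0.875 m from the base axis. Payload 4.4 kg.
Tool frame: the origin (TCP) lies between the finger pads; the fingertips stand 8 mm ahead of it and the grasp point (between the pads) lies 11 mm behind it (bot.tips_ahead is the distance from the TCP to the fingertips, in m); z points along the fingers, y is the direction in which the jaws open and shut (so a half turn about z gives the same grasp; the last joint's range is limited). The gripper opens to 85 mm and grips with 20 to 120 N. Pads are 22 mm wide; open, the fingers measure 114 mm over their backs; the gripper's body (76 mm by 85 mm) begins 54 mm behind the grasp point. The pads swing forward as they close: fully open they stand 13 mm farther back than shut.
Start: joints at [1.166, 0.628, 0.038, 1.517, -0.027, 0.996, -0.02], TCP at [0.216, -0.613, 0.239] pointing down, gripper open.
Joint ranges: [-3.06, 3.06], [-0.37, 2.12], [-1.25, 1.32], [0.18, 2.47], [-1.1, 4.24], [0.23, 1.98], [-2.94, 2.94]. Speed limits (rad/s): [2.57, 2.57, 3.14, 3.14, 3.14, 3.14, 3.14].

### API

Orientations are given as a unit quaternion [w, x, y, z].
In Python, from bench import bot, move_gripper, planner, readout, cams, order gives the robot as it stands. The module is installed in compiled form; this text tells all that it offers. Calls block until the motion is done:
- bot.reach(position, orientation): joint-space move of the TCP to a pose.
- bot.movel(position, orientation=None, v=0.15): straight line of the TCP; orientation=None keeps the orientation; v is the mean speed in m/s.
- bot.move_joints(angles): joint-space move.
- move_gripper(opening, grasp_force=None): finger opening in m; grasp_force is the grip in N (None keeps the last); returns when the fingers have stopped.
- bot.wait(seconds).
- planner.inverse_kinematics(position, orientation): joint angles nearest the present ones, or None.
- readout.get_state(): the state.
- cams.camera(name): name is "side" or "top" or "wrist"; returns a dict with "image" (384x512x3 uint8, red, green, blue), "mtx" (3x3 intrinsics, pixels), "R" (3x3) and "t" (3): a world point X has camera coordinates R X + t. Camera axes: x right, y down, z forward; pixel columns grow to the right and rows downward; lengths in m; the calibration is good to about 2 mm. A picture is of the moment at which its call begins. There is no depth.
A pose or a line that the arm cannot do raises bot.Unreachable and nothing moves.
- order.sign_off(): hands the job in, once; it reports no verdict.
The state is a dict: "clock": time; "joint_pos": joint angles; "qd": joint speeds; "joint_efforts": joint torques, N m; "position": TCP position; "orientation": TCP orientation; "contact_force": force on the tool from outside, world axes, zero at the start; "moment": the same for the moment, N m; "width": finger opening in m.
Only numpy, scipy, OpenCV 4.12 (cv2) and the standard library are available. Lean on these libraries where they do the work, as an engineer would, in place of code of your own. Each camera call takes 0.05 s, during which the arm holds its last target.

### The job

Slide the orange thumb latch sideways so that the clear cover on the blue drive unit springs open, then work the tight black transit plug out of its port by rocking it side to side as you draw it up, without lifting the unit off the bench. Set the plug down on the bottom of the open carton before letting go of it, then swing the clear cover down until it clicks shut and stays shut, and leave the other things on the bench alone.

Things in the scene. Friction and masses are not known exactly. Their poses are not given: they have to be found in the camera images.
- unit: Loose blue lacquered drive unit on the bench, 190 (x) by 150 (y) by 75 mm high, 2.4 kg. Origin: centre of its underside, z up; its front, with a steel shaft stub 44 mm across and 20 mm long, faces -x. The flat top (deck) is at z = 75 mm. On it: the orange latch tab near the front, the clear cover over the middle, and under that the port with the plug.
- port (a point): Centre of the port's mouth in the deck, at (10, 0, 75) mm in the unit's frame, axes parallel to the unit's. Socket 32 mm deep, 40 (x) by 56 (y) mm wide. A straight pull lifts the whole unit before the tight plug comes. Drawing up more slowly than one rocks works: swings of 0.15 rad to each side, about 3 mm of lift per full swing from side to side.
- plug: Black transit plug, 84 mm long, 150 g, upright in the port. Origin: centre of its foot, 32 mm below the deck at the start; z up. Square shank 36 by 36 mm from z = 0 to 42 mm, sides parallel to the unit's x, y; round knurled head 44 mm across, z = 42 to 84 mm, orange dot on top. Free of the lips once risen 20 mm, clear of the port at 32 mm.
- plug_head (a point): Point on the plug's axis at the middle height of its head, 63 mm above its foot (31 mm above the deck at the start); where to grip.
- latch (a joint): Thumb latch travel in m: 0 locked, 0.016 end of travel, sliding to the unit's +y. A spring pushes it back to 0 (2 N at 0, 4.6 N at the end). Pushed past about 0.009 it frees the cover. Its tongue is a wedge, so the cover clicks in by itself when pressed shut.
- latch_tab (a point): Centre of the top of the orange thumb tab of the latch, 27.5 mm above the deck; axes parallel to the unit's. The tab measures 14 (x) by 26 (y) by 26 mm high, just above the deck, 80 mm in front (-x) of the unit's origin; pinch it across its y sides or push its -y side.
- cover (a joint): Clear cover's angle in rad: 0 shut, 1.6 fully open, up and back. Hood 130 mm long from hinge to front (-x), 112 wide, 60 high, 3 mm thick, open below and behind. Springs open when the latch is freed, and stays open by its spring; shutting takes 1 to 2 N at the lip, 5 N for the final click (last 20 mm). Pressed to 0 it is caught by the latch; latched it reads up to 0.02.
- cover_hinge (a point): Middle of the cover's hinge line, at (85, 0, 75) mm in the unit's frame, axes parallel to the unit's.
- cover_lip (a point): Middle of the upper face of the cover's orange lip (60 mm wide along y, 22 mm deep, 4 mm thick), 141 mm in front of the hinge and 34 mm above it when shut. Axes turn with the cover, z normal to this face. With the cover open the lip stands up and this face looks to the unit's back (+x): push here towards the front, then down, round the hinge.
- carton: Open cardboard carton, 180 (x) by 150 (y) by 45 mm high, walls and floor 5 mm, 0.6 kg, with flaps folded outwards. Origin: centre of its underside, z up.
- carton_floor (a point): Centre of the carton's inner floor, 5 mm above its underside.
- foot: Bystander: round blue foot 90 mm across and 40 mm high with a black knurled post on it, 120 mm high in all. Origin: centre of its underside.
- profile: Bystander: offcut of white profile, 200 by 40 by 22 mm, lying along its x. Origin: centre of its underside.
- marker: Bystander: black marker pen, 145 mm long and 14 mm thick, lying along its x. Origin: underside, near its middle.
- lips (a point): Midpoint between two sprung black rubber lips in the port, 12 mm below its mouth, axes as the unit's. They press on the plug's +y and -y sides with 29 N each and hold by friction, some 15 to 21 N a side. Tilting the plug about this point, its head to the unit's +y then -y (up to 0.2 rad), makes one side slide up while the other holds: so it walks out.

How it is judged:
On the way, in this order (a step that is already met when the one before it is completed fails the run):
1. the cover has sprung open with the plug still in the port (value of joint cover above 1.2 rad and z of plug in the frame of unit below 0.05 m), for 0.1 s.
2. the plug is drawn out of the port, held by the gripper (z of plug in the frame of unit above 0.08 m and contact force between the fingers and plug above 1 N), for 0.1 s.
3. the plug stands on the carton's floor, still held (z of plug in the frame of carton below 0.03 m and x of plug in the frame of carton between -0.08 and 0.08 m and y of plug in the frame of carton between -0.065 and 0.065 m and contact force between the fingers and plug above 0.3 N and contact force between plug and carton above 0.2 N), for 0.05 s.
At the end, for the whole second after the job is handed in: The cover is latched shut (joint below 0.04 rad, latch below 4 mm), the plug's foot lies within the carton (within 85 mm along and 70 mm across of its middle, below 40 mm over its underside), at rest, and unit and carton stand level within 0.05 rad (value of joint cover below 0.04 rad and value of joint latch below 0.004 m and z of plug in the frame of carton between 0 and 0.04 m and x of plug in the frame of carton between -0.085 and 0.085 m and y of plug in the frame of carton between -0.07 and 0.07 m and linear speed of plug below 0.03 m/s and angle between each of unit, carton's own z axis and vertical below 0.05 rad); the robot touches nothing.
It fails at once if the unit is lifted more than 15 mm off the bench (height (world z) of unit above 0.015 m).
It fails at once if the foot is moved more than 40 mm (distance of foot from where it was at the start of the episode above 0.04 m).
It fails at once if the profile is moved more than 40 mm (distance of profile from where it was at the start of the episode above 0.04 m).
It fails at once if the marker is moved more than 40 mm (distance of marker from where it was at the start of the episode above 0.04 m).
It also fails if it takes over 66 s, if anything falls off the work surface, if the arm or the gripper's body presses on something with over 40 N, if the wrist force passes 120 N, or if a joint passes its speed limit or range.

## Working session

There is one attempt and no reset: what is moved stays moved. The work goes in short steps, each a Python script; the robot and the scene stay as the last script left them, time stands still between calls to the robot, and variables do not carry over. Pictures are saved under pics/ and viewed, and the job is handed in when it is done.

```bash
mkdir -p pics
cat > h.py <<'E'
import numpy as np, cv2
from bench import bot, move_gripper, planner, readout, cams, order
def shot(n,f):
    c=cams.camera(n); cv2.imwrite('pics/'+f,cv2.cvtColor(c['image'],cv2.COLOR_RGB2BGR)); return c
def ray(c,u,v,z):
    K,R,t=map(np.array,(c['mtx'],c['R'],c['t'])); o=-R.T@t; d=R.T@np.linalg.inv(K)@np.array([u,v,1.]); return o+d*(z-o[2])/d[2]
def proj(c,X):
    K,R,t=map(np.array,(c['mtx'],c['R'],c['t'])); p=K@(R@np.array(X)+t); return p[:2]/p[2]
E
python3 - <<'E'
from h import *
import pickle
d={n:shot(n,n+'0.png') for n in('top','side','wrist')}
pickle.dump(d,open('c0.pkl','wb'))
for n in d: print(n,d[n]['mtx'],-np.array(d[n]['R']).T@d[n]['t'],d[n]['R'])
s=readout.get_state();print(s['clock'],s['position'],s['orientation'],s['contact_force'],s['width'])
E
```

```text
top [[388.25416512   0.         257.97161309]
 [  0.         388.25416512 186.87321598]
 [  0.           0.           1.        ]] [ 0.49526811 -0.01031271  1.19131865] [[ 0.01792444 -0.99982885 -0.00458196]
 [-0.99674142 -0.01750825 -0.07874005]
 [ 0.07864635  0.0059784  -0.99688465]]
side [[438.43510726   0.         255.86500621]
 [  0.         438.43510726 190.16535713]
 [  0.           0.           1.        ]] [0.18428944 0.96780367 0.76655479] [[-0.92246344 -0.38534887  0.02382118]
 [-0.22262237  0.48048417 -0.84827722]
 [ 0.31543697 -0.78780785 -0.52901636]]
wrist [[266.11908881   0.         254.87100331]
 [  0.         266.11908881 189.8731112 ]
 [  0.           0.           1.        ]] [ 0.28263574 -0.58882744  0.37332698] [[ 0.33238489 -0.94314067 -0.00244024]
 [-0.90411995 -0.31936749  0.28385122]
 [-0.26849096 -0.09214159 -0.95886523]]
0.15 [ 0.2159089  -0.61262392  0.23862028] [-6.92629255e-04  9.85686301e-01  1.68588314e-01 -1.31870973e-04] [-0.27226653  0.01842653 -0.21955399] 0.08522549811645244
```

View pics/top0.png

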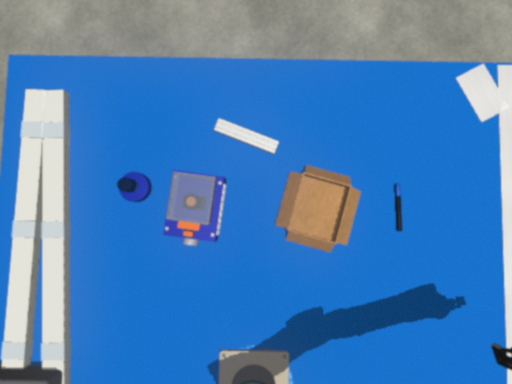

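View pics/side0.png

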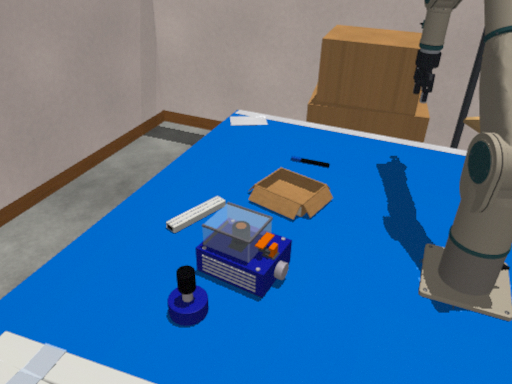

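The top view shows the unit at about (195,207) with its shaft towards the robot, the carton at about (318,207), the foot at (135,187), the profile at (247,136) and the marker at (398,207). I'll zoom in to measure.

Run:
```python
from h import *
import pickle
d=pickle.load(open('c0.pkl','rb'));im=cv2.cvtColor(d['top']['image'],cv2.COLOR_RGB2BGR)
a=cv2.resize(im[155:255,150:250],(600,600),interpolation=cv2.INTER_CUBIC)
cv2.imwrite('pics/z1.png',a)
a=cv2.resize(im[155:255,265:365],(600,600),interpolation=cv2.INTER_CUBIC)
cv2.imwrite('pics/z2.png',a)
im=cv2.cvtColor(d['side']['image'],cv2.COLOR_RGB2BGR)
a=cv2.resize(im[195:295,180:300],(720,600),interpolation=cv2.INTER_CUBIC)
cv2.imwrite('pics/z3.png',a)
```

```text
(no output)
```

View pics/z1.png

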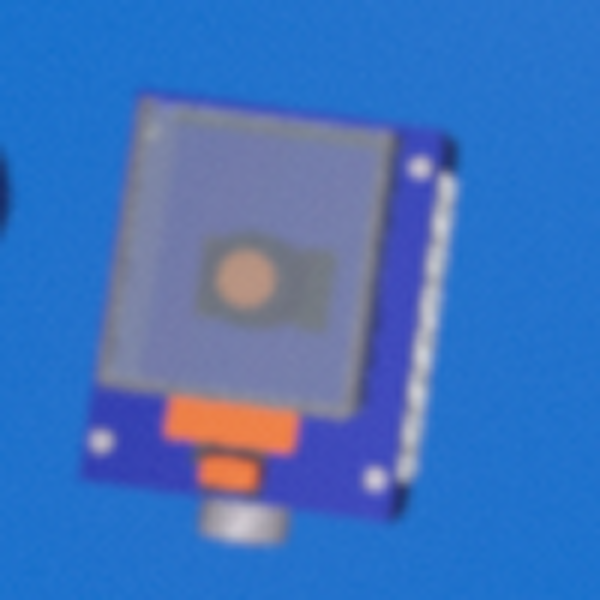

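View pics/z2.png

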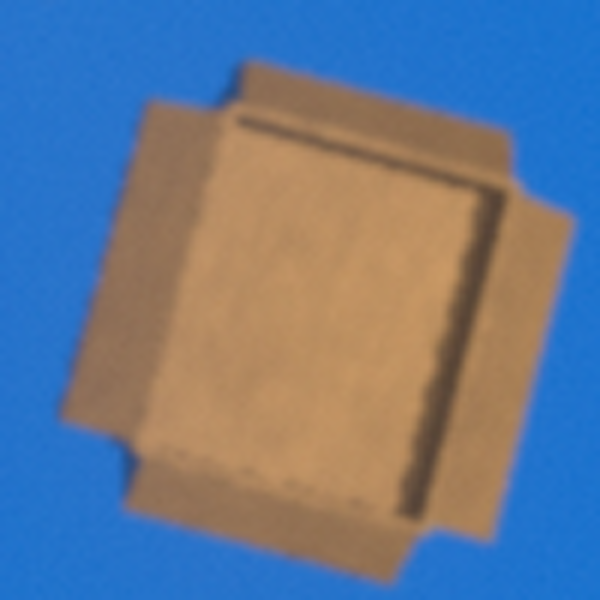

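View pics/z3.png

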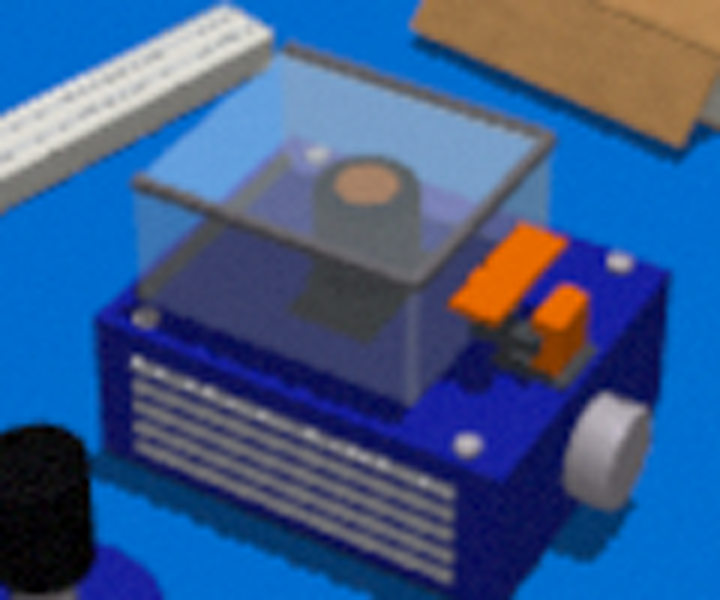

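The unit's three visible deck screws are at about (166.7,228.5), (212.7,235) and (220,183). They give its centre and yaw. The carton's inner rim is clear too. I'll get a first estimate from these, then refine it from the wrist camera.

```bash
cat >> h.py <<'E'
def Q(phi,tx=0,ty=0,yaw=0):
    # tool down, tool x at world angle phi ; then tilt rotations about unit axes (unit yaw)
    from scipy.spatial.transform import Rotation as Ro
    R0=Ro.from_quat([np.cos(phi/2),np.sin(phi/2),0,0])
    Z=Ro.from_euler('z',yaw)
    R=Z*Ro.from_rotvec([tx,0,0])*Ro.from_rotvec([0,ty,0])*Z.inv()*R0
    q=R.as_quat(); return np.array([q[3],q[0],q[1],q[2]])
E
python3 - <<'E'
from h import *
import pickle
d=pickle.load(open('c0.pkl','rb'));c=d['top']
z=lambda p,o:((p[0]+.5)/6-.5+o[0],(p[1]+.5)/6-.5+o[1])
o=(150,155)
s=[ray(c,*z(p,o),.078) for p in((100,441),(376,480),(420,168))]
for p in s: print(p)
C=(s[0]+s[2])/2; f=s[1]-s[2]; print('C',C,'yaw',np.arctan2(-f[1],-f[0]),np.arctan2(*( -(s[1]-s[0])[[0]] ,))if 0 else '', 'left',np.arctan2((s[0]-s[1])[1],(s[0]-s[1])[0])-np.pi/2)
print('tab', ray(c,*z((230,473),o),.1))
o=(265,155)
k=[ray(c,*z(p,o),.045) for p in((230,108),(510,188),(420,525),(140,445))]
for p in k: print('cart',p)
print(np.mean(k,0)); 
e=k[0]-k[3];print(np.arctan2(e[1],e[0]),np.linalg.norm(e)); e=k[1]-k[2];print(np.arctan2(e[1],e[0]),np.linalg.norm(e),np.linalg.norm(k[0]-k[1]))
for phi in (0,-.13,np.pi,np.pi-.13,-np.pi): print(phi,planner.inverse_kinematics([C[0]-.02,C[1],.25],Q(phi)))
E
```

```text
[0.46047204 0.2561325  0.078     ]
[0.44441976 0.12422211 0.078     ]
[0.59355084 0.10713936 0.078     ]
C [0.52701144 0.18163593 0.078     ] yaw -0.1140514659954011  left -0.1210953745040535
tab [0.44743008 0.18970082 0.1       ]
cart [ 0.6305958  -0.13608785  0.045     ]
cart [ 0.5933036  -0.27443552  0.045     ]
cart [ 0.42760785 -0.23049211  0.045     ]
cart [ 0.46394801 -0.09354481  0.045     ]
[ 0.52886382 -0.18364007  0.045     ]
-0.24994861576820904 0.17199242967538847
-0.25923764589710996 0.17142375347076644 0.14328567912261414
0 [-0.26872882  0.45997568 -0.1850628   1.81289123  0.10633147  0.8783255
 -2.07376333]
-0.13 [-0.29077546  0.458397   -0.15293401  1.8135314   0.08785217  0.87620733
 -2.18524332]
3.141592653589793 [ 0.2190749   0.61949278 -0.97566311  1.79962857  0.58934045  1.04522203
  0.58910405]
3.0115926535897932 [ 0.2042564   0.6081816  -0.94588813  1.79998856  0.56979688  1.03330813
  0.47836209]
-3.141592653589793 [ 0.2190749   0.61949278 -0.97566311  1.79962857  0.58934045  1.04522203
  0.58910405]
```

Run:
```python
from h import *
import pickle
yaw=-.117
s=readout.get_state()
bot.reach([.46,.19,.26],Q(np.pi+yaw))
move_gripper(0.0,30)
c=shot('wrist','w1.png');pickle.dump(c,open('w1.pkl','wb'))
s=readout.get_state();print(s['clock'],s['position'],s['orientation'],s['joint_pos'],s['contact_force'],s['width'])
C=np.array([.527,.1816,0]);R=np.array([[np.cos(yaw),-np.sin(yaw),0],[np.sin(yaw),np.cos(yaw),0],[0,0,1]])
for p in((-95,75,75),(-95,-75,75),(95,-75,75),(95,75,75),(-80,0,102.5),(10,0,127),(-56,30,109),(-56,-30,109)): print(p,proj(c,C+R@np.array(p)/1000))
```

```text
3.9167 [0.45999328 0.19003387 0.26000652] [1.39931618e-05 5.84216543e-02 9.98291996e-01 1.60571198e-05] [ 0.29556942  0.62131492 -1.16604728  1.88837719  0.65206106  1.07956829
  0.31792344] [-0.75371954  0.6568428   0.09219365] 2.130387572880873e-05
(-95, 75, 75) [316.8732688  151.27507433]
(-95, -75, 75) [192.0384185  151.27222082]
(95, -75, 75) [201.05720738 286.72030697]
(95, 75, 75) [307.95406412 286.70143607]
(-80, 0, 102.5) [254.43954675 168.21235108]
(10, 0, 127) [254.44445251 251.202534  ]
(-56, 30, 109) [281.21565268 190.43789634]
(-56, -30, 109) [227.66402788 190.43976   ]
```

View pics/w1.png

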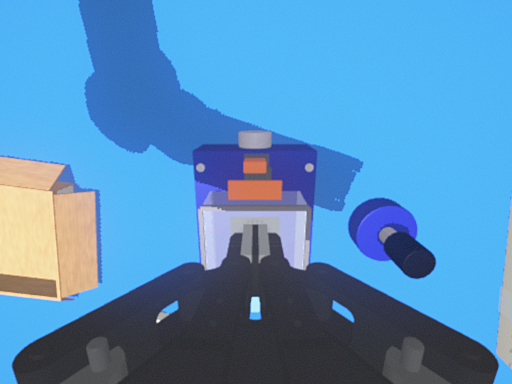

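The prediction matches the wrist picture to about 1 px: deck corners at (193,150) and (317,151), tab at (255,166), lip from (228,189) to (281,189). Next I'll push the latch.

```bash
cat >> h.py <<'E'
yaw=-.117
C=np.array([.527,.1816,0])
RU=np.array([[np.cos(yaw),-np.sin(yaw),0],[np.sin(yaw),np.cos(yaw),0],[0,0,1]])
def U(x,y,z): return C+RU@np.array([x,y,z])/1000
def tcp(tip,tx=0,ty=0): # unit mm tip -> (pos, quat)
    from scipy.spatial.transform import Rotation as Ro
    d=(Ro.from_rotvec([tx,0,0])*Ro.from_rotvec([0,ty,0])).apply([0,0,-1])
    return U(*(np.array(tip,float)-bot.tips_ahead*1000*d)), Q(np.pi+yaw,tx,ty,yaw)
def F():
    s=readout.get_state(); return np.round(RU.T@np.array(s['contact_force']),2)
E
python3 - <<'E'
from h import *
print(bot.tips_ahead)
t=-.25
p,q=tcp((-83,-55,140),0,t); bot.movel(p,q,v=.15)
p,q=tcp((-83,-55,87),0,t); bot.movel(p,q,v=.08)
f0=F();print(f0)
for y in (-35,-30,-27,-25,-23,-21,-19,-17,-15,-13,-11):
    p,q=tcp((-83,y,87),0,t); bot.movel(p,q,v=.02 if y>-35 else .06)
    f=F()-f0; print(y,f)
    if f[1]<-5: break
shot('side','s1.png'); shot('wrist','w2.png'); print(readout.get_state()['clock'])
E
```

```text
0.008
[ 0.46 -0.42  0.8 ]
-35 [-0.05  1.11 -1.72]
-30 [-0.43 -0.2  -1.14]
-27 [-0.89  0.56 -1.35]
-25 [-1.27 -1.3  -0.24]
-23 [-0.17 -1.21 -0.14]
-21 [-0.68 -2.76 -0.36]
-19 [-0.4  -2.3   0.13]
-17 [-0.36 -3.16  0.09]
-15 [-0.67 -3.15 -0.69]
-13 [-1.01 -4.34 -0.91]
-11 [-1.71 -4.39 -0.08]
9.0667
```

View pics/w2.png

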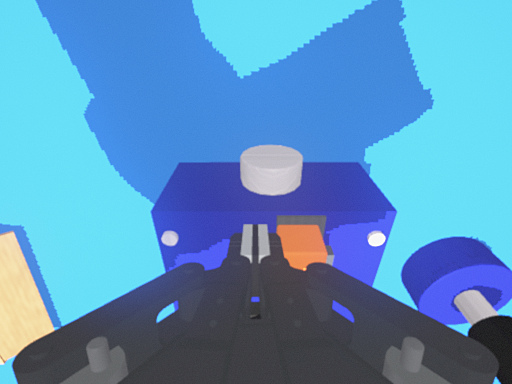

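View pics/s1.png

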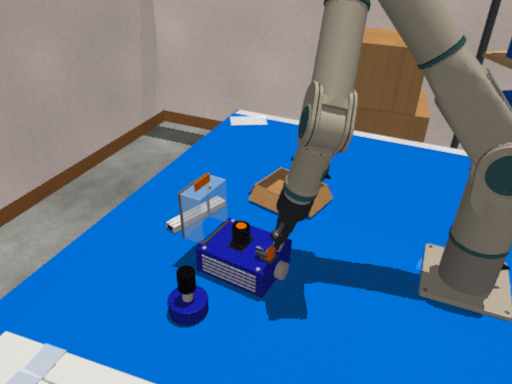

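The cover stands open, with its lip at about (203,182) in the side view, and the plug is still in its port. I'll retreat and check where the plug's dot is.

Run:
```python
from h import *
import pickle
t=-.25
p,q=tcp((-83,-45,87),0,t); bot.movel(p,q,v=.1)
p,q=tcp((-95,-45,170),0,t); bot.movel(p,q,v=.15)
p,q=tcp((-60,0,260)); bot.movel(p,q,v=.2)
move_gripper(.085,30)
c=shot('wrist','w3.png');ct=shot('top','t3.png');pickle.dump((c,ct),open('w3.pkl','wb'))
for n,k in(('w',c),('t',ct)):
    hsv=cv2.cvtColor(k['image'],cv2.COLOR_RGB2HSV); m=cv2.inRange(hsv,(5,150,120),(22,255,255))
    N,l,st,ce=cv2.connectedComponentsWithStats(m)
    for i in range(1,N):
        if st[i,4]>8: print(n,st[i],ce[i],(RU.T@(ray(k,*ce[i],.127)-C)*1000).round(1),(RU.T@(ray(k,*ce[i],.1025)-C)*1000).round(1))
print(proj(c,U(10,0,127)), proj(c,U(-95,75,75)),proj(c,U(-95,-75,75)),proj(c,U(95,-75,75)))
print(readout.get_state()['clock'],F())
```

```text
t [186 197  10   9  75] [190.44       201.02666667] [ 10.1   0.2 127. ] [ 10.5   4.7 102.5]
[254.92885413 241.79686932] [316.25609902 144.15347555] [193.54944119 144.15943374] [202.23348847 278.63031556]
12.0917 [-0.01 -1.07 -0.14]
```

View pics/w3.png

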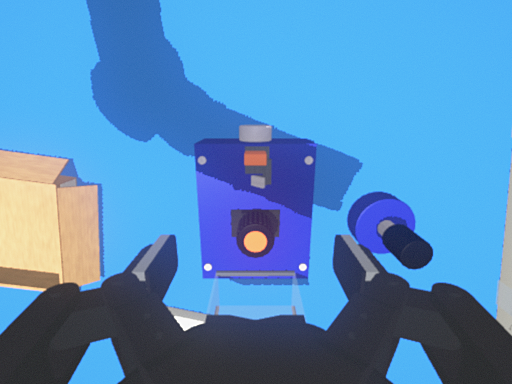

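The plug's dot lies at (10.1, 0.2) mm in the unit frame, so the unit has not shifted. Next I'll grip the head.

Run:
```python
from h import *
p,q=tcp((10,0,200)); bot.movel(p,q,v=.25)
p,q=tcp((10,0,88)); bot.movel(p,q,v=.12)
print(F()); move_gripper(.03,90)
c=shot('wrist','w4.png'); s=readout.get_state(); print(s['clock'],s['width'],F(),s['joint_pos'])
# feasibility
for lift in(0,35):
  for th in(-.16,.16):
    L=np.array([10,0,63.]); r=25+lift  # tip above pivot
    p,q=tcp(L+[0,-np.sin(th)*r,np.cos(th)*r],th); print(planner.inverse_kinematics(p,q))
```

```text
[ 0.19 -0.31  0.52]
14.2083 0.04219638338087683 [ 0.18 -1.25  6.7 ] [ 0.16328172  0.8786851  -0.90063979  1.859335    0.90428317  0.87588485
  0.25646722]
[ 0.02749074  0.89026349 -0.83589685  1.78420133  0.89612183  1.02886075
  0.21395832]
[ 0.30134666  0.89370605 -0.96036349  1.92411645  0.91046935  0.7283436
  0.31631006]
[ 0.03687868  0.84977629 -0.8708201   1.75665043  0.8477734   1.08493696
  0.24920244]
[ 0.33999173  0.84979391 -1.01162546  1.90871464  0.84218753  0.78330758
  0.37159636]
```

View pics/w4.png

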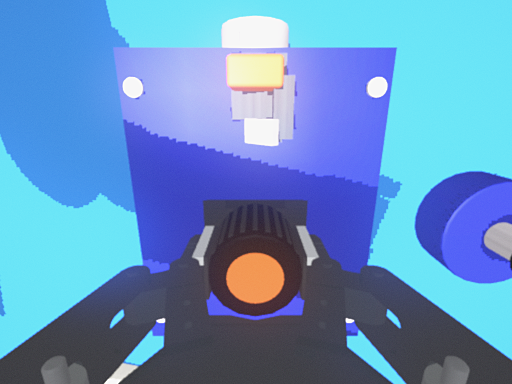

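The head sits centred between the pads at (255,275). Now I'll rock it out.

Run:
```python
from h import *
L=np.array([10,0,63.])
def go(th,lift,v):
    r=25+lift; p,q=tcp(L+[0,-np.sin(th)*r,np.cos(th)*r],th); bot.movel(p,q,v=v)
lift=0; go(.15,0.3,.012); sg=-1; print(F())
mx=0
for i in range(9):
    lift+=1.3; go(0,lift,.016)
    lift+=1.3; go(sg*.15,lift,.016); sg=-sg
    f=F(); s=readout.get_state(); print(i,lift,f,round(s['width'],4),round(s['clock'],2))
    if f[2]<-60: break
shot('side','s5.png')
```

```text
[-4.7  -7.53 24.28]
0 2.6 [0.46 0.69 6.66] 0.0422 15.73
1 5.2 [ 2.45  0.84 -3.52] 0.0423 16.74
2 7.8 [ 1.7  -0.22  5.1 ] 0.0427 17.8
3 10.4 [ 3.43  2.64 -3.74] 0.0423 18.91
4 13.000000000000002 [ 1.27 -0.62  2.74] 0.0421 20.06
5 15.600000000000003 [ 0.74  0.47 -3.71] 0.0425 21.26
6 18.200000000000003 [ 0.15 -1.54  4.06] 0.0423 22.51
7 20.800000000000004 [-1.12 -0.77  6.85] 0.0424 23.81
8 23.400000000000006 [ 1.03 -4.33  1.42] 0.0427 25.15
```

View pics/s5.png

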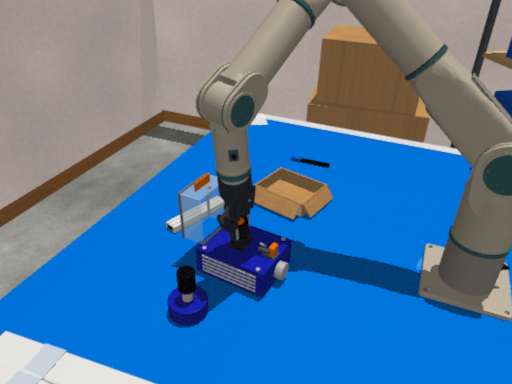

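Run:
```python
from h import *
L=np.array([10,0,63.])
def go(th,lift,v):
    r=25+lift; p,q=tcp(L+[0,-np.sin(th)*r,np.cos(th)*r],th); bot.movel(p,q,v=v)
go(0,23.4,.03); print(F()); shot('wrist','w6.png')
```

```text
[-0.45 -0.38  3.56]
```

View pics/w6.png

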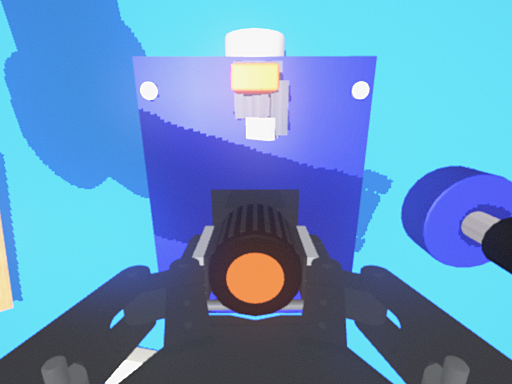

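The dot is still at (255,278), so there was no slip, and the unit recedes in view: the plug is free. I'll carry it to the carton.

Run:
```python
from h import *
q=Q(np.pi+yaw)
p,_=tcp((10,0,88+60)); bot.movel(p,q,v=.1); bot.wait(.15); print(F())
p,_=tcp((10,0,88+105)); bot.movel(p,q,v=.15)
bot.movel([.527,-.184,.201],q,v=.22)
shot('wrist','w7.png')
bot.movel([.527,-.184,.070],q,v=.12)
bot.wait(.1);f0=F();print(f0)
z=.070
while z>.050:
    z-=.0015; bot.movel([.527,-.184,z],q,v=.02); f=F()-f0
    if f[2]>5: break
print(z,f); bot.wait(.2); print(F()-f0, readout.get_state()['clock'])
shot('side','s7.png')
```

```text
[-0.54  0.68 -1.71]
[ 0.14  0.58 -0.67]
0.057999999999999996 [-1.97 -0.86  5.65]
[-1.6  -1.33  6.06] 32.2
```

View pics/w7.png

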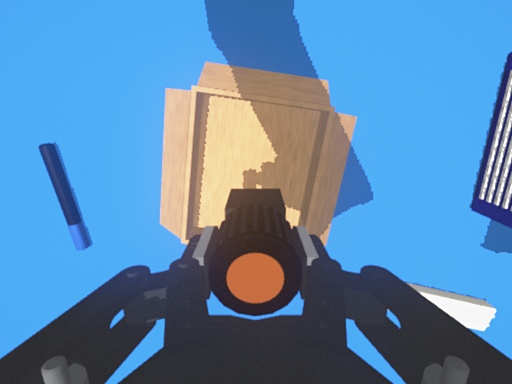

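View pics/s7.png

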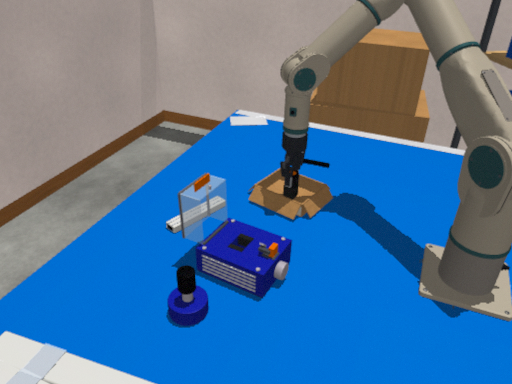

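The plug's foot touches the carton floor at exactly the expected height, with 6 N of contact force. I'll release it and locate the cover lip.

Run:
```python
from h import *
import pickle
q=Q(np.pi+yaw)
move_gripper(.065,30)
bot.movel([.527,-.184,.20],q,v=.15)
ct=shot('top','t8.png'); cs=shot('side','s8.png'); pickle.dump((ct,cs),open('c8.pkl','wb'))
for a in((-141+85,109),): pass
def lip(th,r,n): # local radial r, normal n -> unit mm x,z
    return 85-r*np.cos(th)+n*np.sin(th), 75+r*np.sin(th)+n*np.cos(th)
x,z=lip(1.6,141,34); print(x,z,'pred top',proj(ct,U(x,0,z)),'side',proj(cs,U(x,0,z)), 'ends',proj(cs,U(x,30,z)),proj(cs,U(x,-30,z)))
for n,k in(('t',ct),('s',cs)):
    hsv=cv2.cvtColor(k['image'],cv2.COLOR_RGB2HSV); m=cv2.inRange(hsv,(5,150,100),(22,255,255))
    N,l,st,ce=cv2.connectedComponentsWithStats(m)
    for i in range(1,N):
        if 8<st[i,4]<800: print(n,st[i],ce[i])
for th in(1.6,1.2,.8,.4,0):
    x,z=lip(th,146,34); p,q=tcp((x+11,0,z)); print(th,np.round(planner.inverse_kinematics(p,q),2) if planner.inverse_kinematics(p,q) is not None else None)
print(readout.get_state()['clock'],F())
im=cv2.cvtColor(cs['image'],cv2.COLOR_RGB2BGR)
cv2.imwrite('pics/z8.png',cv2.resize(im[160:300,170:350],(771,600),interpolation=cv2.INTER_CUBIC))
im=cv2.cvtColor(ct['image'],cv2.COLOR_RGB2BGR)
cv2.imwrite('pics/z8t.png',cv2.resize(im[110:260,100:360],(780,450),interpolation=cv2.INTER_CUBIC))
```

```text
123.1026351478929 214.9470942706084 pred top [190.95581959 155.49809058] side [201.09675654 181.85742616] ends [193.76469619 187.34933612] [208.128319   176.59059719]
t [184 231   9   5  35] [187.68571429 233.11428571]
s [164 111  56  18 281] [188.21708185 118.96797153]
s [288 171   9   4  26] [291.84615385 172.69230769]
s [194 174  15  17 131] [201.2519084  181.65648855]
s [269 243   9  15  92] [272.90217391 249.5       ]
1.6 [ 0.2   0.86 -0.98  1.42  0.73  1.25  0.61]
1.2 [ 0.23  0.79 -1.01  1.58  0.71  1.18  0.52]
0.8 [ 0.23  0.75 -1.02  1.75  0.72  1.07  0.41]
0.4 [ 0.21  0.75 -0.99  1.89  0.78  0.95  0.29]
0 [ 0.14  0.79 -0.91  1.99  0.88  0.82  0.17]
33.8 [ 1.27  0.45 -0.07]
```

View pics/z8.png

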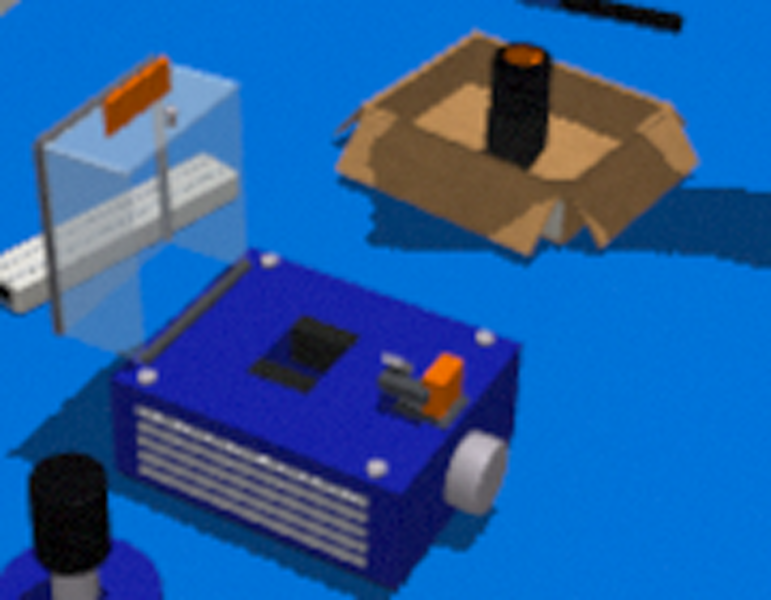

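View pics/z8t.png

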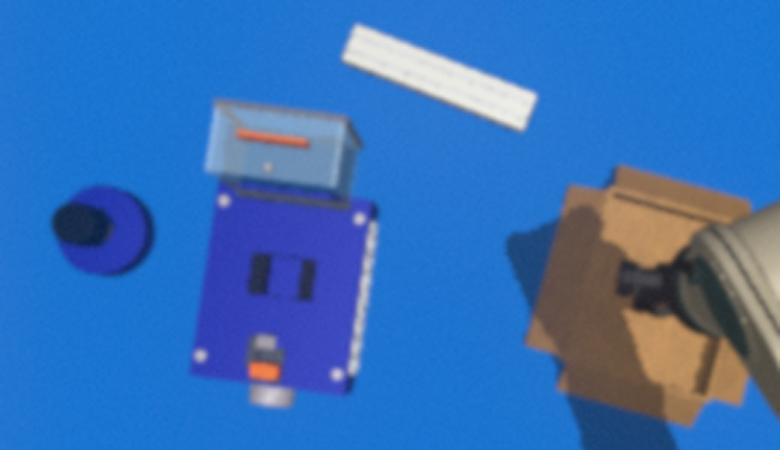

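The lip fits the 1.6 rad prediction: measured (201.3,181.7) in the side view against predicted (201.1,181.9). The plug stands upright in the carton. Next I'll swing the cover shut.

Run:
```python
from h import *
def lip(th,r,n):
    return 85-r*np.cos(th)+n*np.sin(th), 75+r*np.sin(th)+n*np.cos(th)
p,q=tcp((150,0,275)); bot.movel(p,q,v=.25); move_gripper(0,30)
p,q=tcp((146,0,216)); bot.movel(p,q,v=.12)
print(F(),readout.get_state()['clock']); shot('side','s9.png')
f0=F()
for th in np.arange(1.55,.35,-.15):
    r=max(142,133+22*np.cos(th)); x,z=lip(th,r,34); p,q=tcp((x+11,0,z)); bot.movel(p,q,v=.07)
    print(round(th,2),F()-f0)
shot('side','s10.png');shot('wrist','w10.png');print(readout.get_state()['clock'])
```

```text
[ 0.64 -0.02  0.56] 36.775
1.55 [1.55 0.34 0.53]
1.4 [ 0.57  0.39 -0.55]
1.25 [ 1.25  0.31 -1.58]
1.1 [1.62 0.83 0.39]
0.95 [ 0.52  0.22 -0.18]
0.8 [ 0.3  -0.68  0.59]
0.65 [ 0.86  0.07 -0.04]
0.5 [ 0.65  0.2  -0.35]
0.35 [ 0.22 -0.27  0.25]
41.175
```

View pics/s10.png

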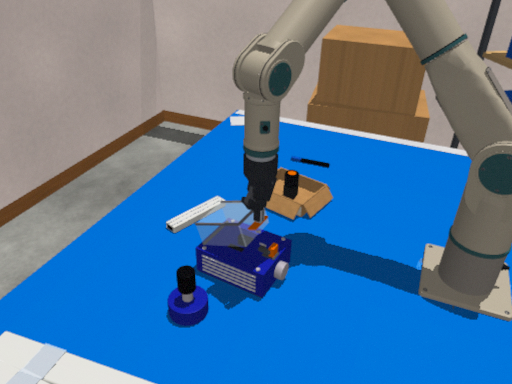

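View pics/w10.png

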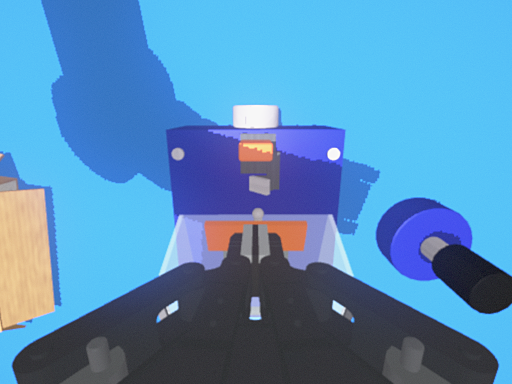

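The cover is down to about 0.35 rad, with the fingertips resting on the orange lip at (255,235). I'll press on to the click.

Run:
```python
from h import *
def lip(th,r,n):
    return 85-r*np.cos(th)+n*np.sin(th), 75+r*np.sin(th)+n*np.cos(th)
f0=np.array([.64,0,.56])
for th in (.22,.1):
    x,z=lip(th,133+22*np.cos(th),34); p,q=tcp((x+11,0,z)); bot.movel(p,q,v=.06); print(th,F()-f0)
z=z
while z>100:
    z-=1.5; p,q=tcp((-59,0,z)); bot.movel(p,q,v=.03); f=F()-f0; print(round(z,1),f)
    if z<112 and f[2]>14: break
bot.wait(.2); print(F()-f0)
p,q=tcp((-59,0,z+12)); bot.movel(p,q,v=.06)
p,q=tcp((-59,0,230)); bot.movel(p,q,v=.2)
c=shot('side','s11.png');c2=shot('wrist','w11.png');print(readout.get_state()['clock'],F())
im=cv2.cvtColor(c['image'],cv2.COLOR_RGB2BGR)
cv2.imwrite('pics/z11.png',cv2.resize(im[160:300,170:350],(771,600),interpolation=cv2.INTER_CUBIC))
print(proj(c,U(-56,0,109)),proj(c2,U(-56,30,109)),proj(c2,U(-56,-30,109)))
```

```text
0.22 [-1.4  -0.46  1.43]
0.1 [1.14 0.64 0.52]
122.8 [0.26 0.4  1.55]
121.3 [0.07 0.87 1.43]
119.8 [-1.32 -0.39  9.18]
118.3 [0.48 0.47 1.86]
116.8 [-0.64  0.15 -1.45]
115.3 [-1.31  0.44  0.03]
113.8 [-0.47  0.29 -0.51]
112.3 [-0.52 -0.15 -0.33]
110.8 [-0.89 -0.62 -0.31]
109.3 [-0.74  0.24  0.59]
107.8 [-2.57 -0.99  6.66]
106.3 [-2.72 -0.91  8.97]
104.8 [-4.77 -1.78 14.13]
[-4.61 -1.43 12.75]
46.8 [-0.65 -0.71 -0.98]
[264.17298464 239.83723557] [285.30220922 189.76411947] [226.91620193 189.74893187]
```

View pics/z11.png

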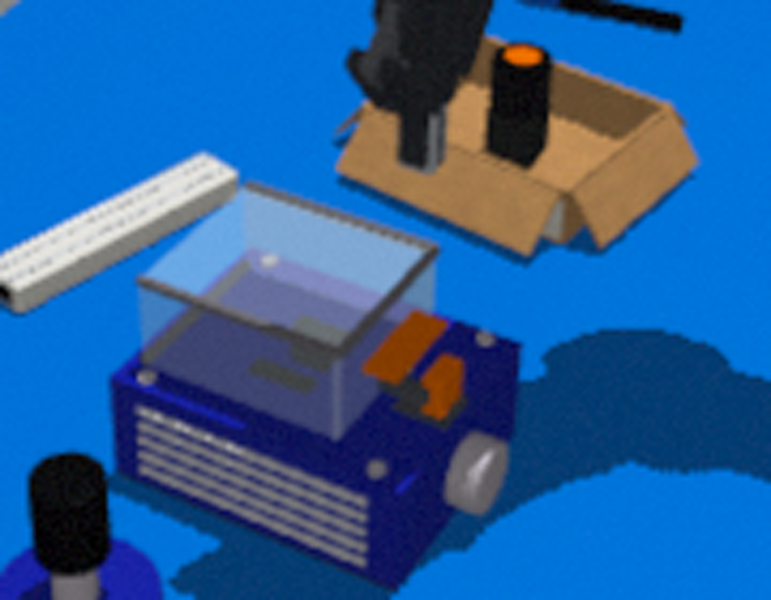

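View pics/w11.png

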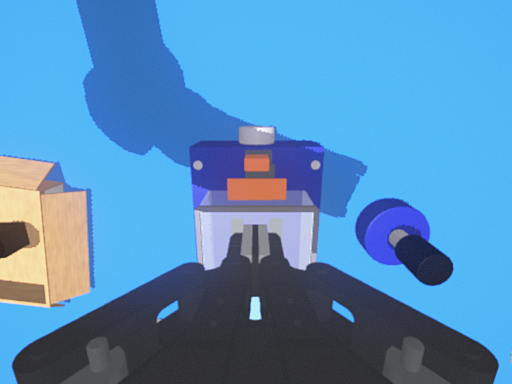

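The cover sits flush: lip centre at about (264.5,240.5) against (264.2,239.8) predicted for shut. The latch tab is back in line with the lip, and the gripper is clear. I'll do one last hold check and hand in.

Run:
```python
from h import *
p,q=tcp((-80,0,300)); bot.movel(p,q,v=.2); bot.wait(.8)
c=shot('side','s12.png'); c0=cv2.imread('pics/s11.png'); a=cv2.imread('pics/s12.png')
d=cv2.absdiff(a,c0)[220:300,195:295].max(2); print('diff',(d>40).sum())
hsv=cv2.cvtColor(c['image'],cv2.COLOR_RGB2HSV); m=cv2.inRange(hsv,(5,150,80),(22,255,255))
N,l,st,ce=cv2.connectedComponentsWithStats(m); print([ (st[i,4],ce[i].round(1)) for i in range(1,N) if 8<st[i,4]<250])
print(readout.get_state()['clock'],F()); order.sign_off()
```

```text
diff 776
[(np.int32(38), array([291.7, 172.6])), (np.int32(153), array([263.9, 240.6])), (np.int32(99), array([272.8, 250.1]))]
48.1667 [ 0.31  0.08 -0.37]
the job is handed in; nothing more can be done
```

The job was handed in at 48.2 s of the 66 s allowed; sign-off gives no verdict. I pushed the latch until the cover sprang open and rocked the plug out in nine swings of 0.15 rad to each side. I then stood it on the carton floor with about 6 N of contact before letting go, and swung the cover shut by its lip.

**Last checks**
- **Cover:** there was a force spike and drop around 120 mm lip height, above the 109 mm shut height, which I took as the click. After letting go, the lip stayed within 1 px of where it should be when shut, at (263.9, 240.6) in the side view, and the latch tab was back in place.
- **Plug:** it stands upright in the carton.
- **Bystanders:** foot, profile and marker look unmoved in the pictures; I did not measure them separately.
- **Robot:** the arm was clear of everything, and the contact force read about zero.

**Check that disagreed:** comparing the last two side pictures around the unit, 776 pixels had changed. I put this down to the arm's shadow moving, since the lip and tab had not moved, but I did not look at that last picture before handing in.

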